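# Feed the work stop six clicks and clamp it

## Robot

A 6-joint arm with a two-finger parallel gripper is mounted at the origin on the work surface. World frame = base frame: x ahead of the robot, y to its left, z up, the work surface at z = 0. Lengths are in m, angles in degrees, forces in N, time in s.
With the tool pointing down it reaches from about 0.325 to 0.85 m from the base axis. Payload 15.5 kg.
Tool frame: the origin (TCP) lies at the very end of the fingers, on their centre line; the grasp point (between the pads) lies arm.grip_depth behind it (arm.grip_depth is the distance from the TCP to the grasp point, in m); z points along the fingers, y is the direction in which the jaws open and shut (so a half turn about z gives the same grasp; the last joint's range is limited). The gripper opens to 91 mm and grips with 3 to 60 N. Pads are 32 mm wide; open, the fingers measure 118 mm over their backs; the gripper's body (76 mm by 178 mm) begins 60 mm behind the grasp point.
Start: joints at [-75.373, 28.281, 77.091, -0, 74.628, -5.472], TCP at [0.215, -0.587, 0.214] pointing down, gripper open.
Joint ranges: [-166.48, 166.48], [-47.26, 123.95], [12.59, 153.08], [-70.14, 250.14], [6.76, 159.57], [-176.63, 176.63]. Speed limits (degrees/s): [108.29, 108.29, 147.25, 172.46, 172.46, 172.46].

## Interface

Orientations are given as a 3x3 rotation matrix whose columns are the frame's x, y, z axes.
In Python, from rig import arm gives the robot as it stands. Calls block until the motion is done:
- arm.move_to(position, orientation): joint-space move of the TCP to a pose.
- arm.move_l(position, orientation=None, feed=0.15): straight line of the TCP; orientation=None keeps the orientation; feed is the mean speed in m/s.
- arm.move_joints(angles): joint-space move.
- arm.grip(opening): finger opening in m; the grip force is fixed at half the most; returns when the fingers have stopped.
- arm.sleep(seconds).
- arm.solve_ik(position, orientation): joint angles nearest the present ones, or None.
- arm.snapshot(name): name is "scene" or "top"; returns the picture (400x640x3 uint8, red, green, blue); there is no depth.
- arm.get_calibration(name): a dict with "intrinsics" (3x3 intrinsics, pixels), "cam_to_world" (4x4, takes a point from camera to world coordinates). Camera axes: x right, y down, z forward; pixel columns grow to the right and rows downward; lengths in m; the calibration is good to about 2 mm. A picture is of the moment at which its call begins. get_calibration takes no time and is no camera call.
A pose or a line that the arm cannot do raises arm.Unreachable and nothing moves.
- arm.sign_off(): hands the job in, once; it reports no verdict.
Readings, each from a call of its own:
- arm.current_t(): time.
- arm.current_joint_positions(): joint angles.
- arm.current_dq(): joint speeds.
- arm.current_tau(): joint torques, N m.
- arm.current_ee_pos(): TCP position.
- arm.current_tool_rot(): TCP orientation.
- arm.current_force(): force on the tool from outside, world axes, zero at the start.
- arm.current_torque(): the same for the moment, N m.
- arm.current_width(): finger opening in m.
Only numpy, scipy, OpenCV 4.12 (cv2) and the standard library are available. Lean on these libraries where they do the work, as an engineer would, in place of code of your own. Each camera call takes 0.05 s, during which the arm holds its last target. There are 200 camera calls.

## Task

On the green work-stop slide, turn the black click dial exactly six clicks clockwise (seen from above) from where it now stands, letting go and taking a fresh grip part-way, and leave it settled in its click. Only then swing the clamp lever with the red ball fully over, away from the robot, to lock the slide. Leave the other things on the bench where they are.

Things in the scene. Friction and masses are not known exactly. Their poses are not given: they have to be found in the camera images.
- dial_grip (a point): Centre of the grip bar of the black click dial, on the dial's vertical axis, 6 mm below the bar's top and 113 mm above the bench. The bar is 48 long, 14 wide and stands 30 tall on a round black disc of diameter 50 mm whose top is 24 mm below this point. z points up (the turning axis), x lies along the bar: -x points to the end with the white line. Below the disc is an aluminium plate of diameter 74 whose top is 32 mm below this point, on a green gearbox 90 x 90
- dial (a joint): Angle of the dial in rad, growing clockwise seen from above. Ten clicks a turn: it rests at whole multiples of 0.6283 rad (36 degrees). A spring detent pulls it into the nearest click; it takes about 0.15 N m to turn past the hump half-way between clicks, after which it snaps on to the next. It stays in its click when let go. It starts at rest in a click from 0 to 3 (between 0 and 1.89 rad); it is stopped at -0.3 and at 7.2
- stop_face (a point): Middle of the lever-side face of the upright steel plate on the aluminium sliding stop, between the dial and the clamp lever, 62 mm above the bench (the plate's top edge is 10 mm higher). The dial drives it 2 mm a click towards the lever, as the dial turns clockwise
- unit: The green work-stop slide. Origin: the middle of the underside of its base plate, at bench height. The unit is fixed to the bench and does not move. The plate is 150 (x) by 340 (y) by 20 thick. The unit's x axis points away from the robot and is the way the clamp lever swings; y points from the dial to the lever. The dial's axis lies at y = -100 mm, the lever's pivot at y = +120 mm, 42 mm above this point
- clamp_tip (a point): Centre of the red ball (diameter 26 mm) at the end of the clamp lever's steel rod (diameter 10); 80 mm from the lever's pivot, whose axis lies along the unit's y axis. The ball starts leaning towards the robot, about 38 mm on the robot's side of the pivot and 70 above it
- clamp (a joint): Angle of the clamp lever in rad: 0 (it starts between 0 and 0.1) = open, leaning towards the robot, 0.5 = upright, 1.0 = fully over, leaning away from the robot, against its stop. It has light friction (about 1 N at the ball) and stays where it is left; it can be pushed with closed fingers
- bar0: loose upright turned aluminium bar, diameter 40, 80 tall; stands behind the slide unit. Origin: centre of its underside
- bar1: second such bar, beside the first
- bar2: third such bar, behind the other two
- wrench: loose steel spanner, 180 long, 8 thick, lying on the bench on the robot's side of the slide unit. Origin: middle of its underside
- driver: loose screwdriver with a brown wooden handle, 240 long, 26 thick, lying to the left. Origin: middle, at bench height
- caliper: loose digital caliper, 210 long, 14 thick, lying to the right. Origin: middle of its underside
- oil: loose amber oil bottle with red cap, 60 diameter, 170 tall, to the left. Origin: centre of its underside
- tin: loose open steel tin, 84 diameter, 90 tall, to the right. Origin: centre of its underside

How it is judged (in metres and radians):
On the way, in this order (a step that is already met when the one before it is completed fails the run):
1. the dial is let go part-way, at least one and less than six clicks on from its start (distance of stop_face from where it was at the start of the episode between 0.0012 and 0.0108 m and contact force between the fingers and unit below 0.2 N), for 0.2 s.
2. the dial stands six clicks clockwise of its start, let go, while the clamp lever is still open (distance of stop_face from where it was at the start of the episode between 0.0112 and 0.0128 m and contact force between the fingers and unit below 0.2 N and value of joint clamp below 0.3 rad), for 0.2 s.
At the end, for the whole second after the job is handed in: The dial rests let go, six clicks (within 0.4 of a click) clockwise of where it started, and the clamp lever is at rest at least 0.85 rad over (of 1.0) (distance of stop_face from where it was at the start of the episode between 0.0112 and 0.0128 m and velocity of joint dial between -0.05 and 0.05 rad/s and value of joint clamp above 0.85 rad and velocity of joint clamp below 0.05 rad/s); the robot touches nothing.
It fails at once if a bystander (aluminium bar, caliper, oil bottle, screwdriver, steel tin, wrench) is moved by more than 30 mm (distance of any of bar0, bar1, bar2, wrench, driver, caliper, oil, tin from where it was at the start of the episode above 0.03 m).
It also fails if it takes over 72 s, if anything falls off the work surface, if the arm or the gripper's body presses on something with over 40 N, if the wrist force passes 120 N, or if a joint passes its speed limit or range.

## Working session

There is one attempt and no reset: what is moved stays moved. The work goes in short steps, each a Python script; the robot and the scene stay as the last script left them, time stands still between calls to the robot, and variables do not carry over. Pictures are saved under pics/ and viewed, about 8 in all and at most 12, crops included, and the job is handed in when it is done.

```bash
mkdir -p pics; ls; python3 - <<'E'
from rig import arm
import cv2,numpy as np
print(arm.current_t(),arm.grip_depth)
for n in("scene","top"):
    im=arm.snapshot(n); cv2.imwrite(f"pics/{n}0.png",im[:,:,::-1]); c=arm.get_calibration(n); print(n,np.round(c["intrinsics"],1).tolist(),np.round(c["cam_to_world"],4).tolist())
E
```

```text
pics
0.0 0.0188
scene [[414.7, 0.0, 324.2], [0.0, 414.7, 201.6], [0.0, 0.0, 1.0]] [[0.8186, 0.4052, -0.4071, 0.9892], [0.5742, -0.5942, 0.5632, -0.6267], [-0.0137, -0.6947, -0.7191, 0.8979], [0.0, 0.0, 0.0, 1.0]]
top [[373.7, 0.0, 320.4], [0.0, 373.7, 196.2], [0.0, 0.0, 1.0]] [[-0.0028, -0.9895, 0.1445, 0.4202], [-0.9997, 0.0064, 0.0242, -0.0102], [-0.0248, -0.1444, -0.9892, 0.9955], [0.0, 0.0, 0.0, 1.0]]
```

View pics/scene0.png

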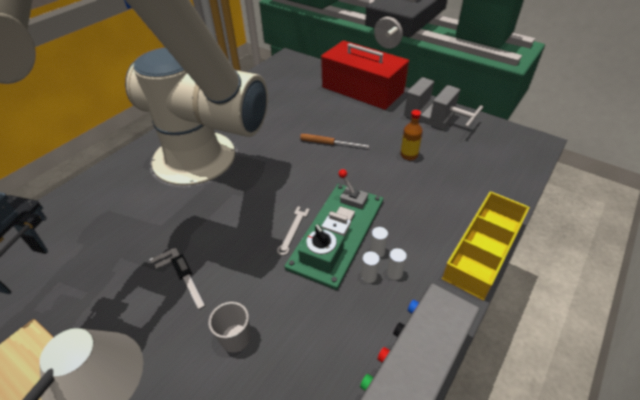

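View pics/top0.png

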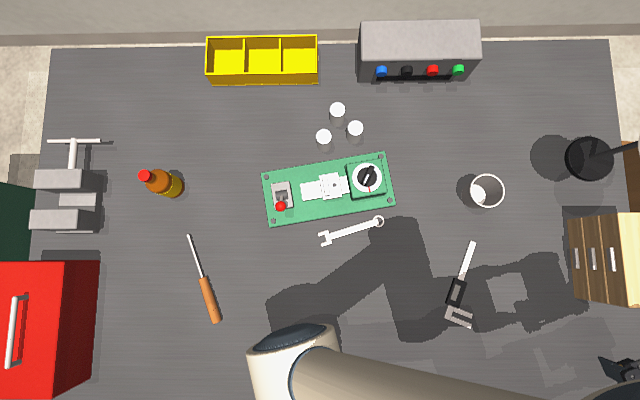

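```bash
cat > h.py <<'E'
import cv2,numpy as np
from rig import arm
def cal(n):
    c=arm.get_calibration(n); return np.array(c["intrinsics"]),np.array(c["cam_to_world"])
def ray(n,uv):
    K,T=cal(n); d=T[:3,:3]@np.linalg.inv(K)@np.r_[uv,1.]; return T[:3,3],d/np.linalg.norm(d)
def plane(n,uv,z):
    o,d=ray(n,uv); return o+d*(z-o[2])/d[2]
def cross(a,b):
    (o1,d1),(o2,d2)=ray("scene",a),ray("top",b)
    s=np.linalg.lstsq(np.c_[d1,-d2],o2-o1,rcond=None)[0]
    p,q=o1+s[0]*d1,o2+s[1]*d2; return (p+q)/2,np.linalg.norm(p-q)
def proj(n,p):
    K,T=cal(n); c=K@(T[:3,:3].T@(np.asarray(p)-T[:3,3])); return c[:2]/c[2]
def blob(m,box):
    x0,y0,x1,y1=box; k=np.zeros_like(m); k[y0:y1,x0:x1]=m[y0:y1,x0:x1]
    n,l,s,c=cv2.connectedComponentsWithStats(k); i=1+np.argmax(s[1:,4]); return c[i],s[i],(l==i).astype(np.uint8)
E
python3 - <<'E'
from h import *
im={n:cv2.imread(f"pics/{n}0.png") for n in("scene","top")}
hsv={n:cv2.cvtColor(i,cv2.COLOR_BGR2HSV) for n,i in im.items()}
g=cv2.inRange(hsv["top"],(60,80,40),(90,255,255))
_,s,m=blob(g,(240,130,420,250)); print(s)
c=max(cv2.findContours(m,cv2.RETR_EXTERNAL,cv2.CHAIN_APPROX_NONE)[0],key=cv2.contourArea)[:,0]
P=np.array([plane("top",p,0.02)[:2] for p in c]); r=cv2.minAreaRect((P*1000).astype(np.float32)); print("plate",r, cv2.boxPoints(r).tolist())
rd={n:cv2.inRange(hsv[n],(0,150,80),(8,255,255)) for n in hsv}
a,sa,_=blob(rd["scene"],(325,160,360,190)); b,sb,_=blob(rd["top"],(265,190,300,220)); print("ball",a,b,sa,sb,cross(a,b))
# dial white ring
gr=((hsv["top"][...,2]>150)&(hsv["top"][...,1]<60)).astype(np.uint8)*255
_,s,m=blob(gr,(348,155,390,200)); c=max(cv2.findContours(m,cv2.RETR_EXTERNAL,cv2.CHAIN_APPROX_NONE)[0],key=cv2.contourArea)
e=cv2.fitEllipse(c); print("ring",e,plane("top",e[0],0.081), 'diam', np.mean(e[1])*0.9/373.7)
a=cv2.resize(im["top"][150:230,255:405],None,fx=5,fy=5,interpolation=cv2.INTER_CUBIC); cv2.imwrite("pics/c1.png",a)
b=cv2.resize(im["scene"][160:290,280:410],None,fx=4.5,fy=4.5,interpolation=cv2.INTER_CUBIC); cv2.imwrite("pics/c2.png",b)
a2=cv2.resize(im["top"][155:203,343:391],None,fx=12,fy=12,interpolation=cv2.INTER_CUBIC); cv2.imwrite("pics/c3.png",a2)
E
```

```text
[ 261  151  135   77 4616]
plate ((583.5525512695312, -4.3322296142578125), (149.18214416503906, 337.5803527832031), 9.842092514038086) [[481.2073974609375, 149.22369384765625], [538.9111328125, -183.38836669921875], [685.897705078125, -157.88815307617188], [628.1939697265625, 174.72390747070312]]
ball [342.2962963  172.87037037] [280.14457831 205.81927711] [339 169   8   9  54] [275 201  11  10  83] (array([0.52531832, 0.10627424, 0.11662033]), np.float64(0.0020653904018156774))
ring ((366.5349426269531, 176.96142578125), (26.90234375, 27.514873504638672), 77.82282257080078) [ 0.60135278 -0.10267481  0.081     ] diam 0.06552782382817074
```

View pics/c3.png

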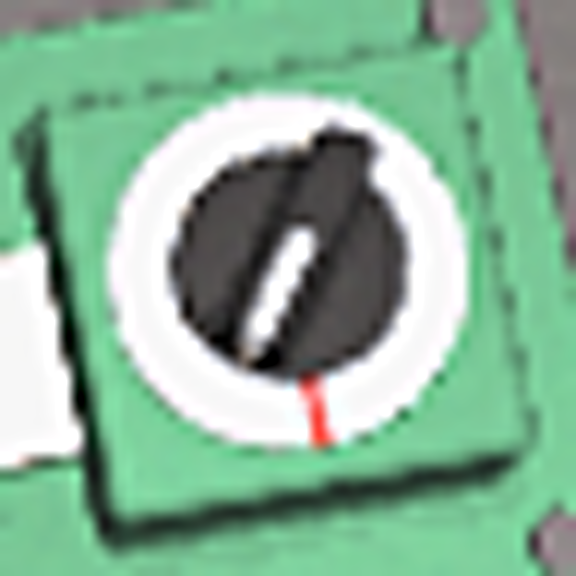

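View pics/c2.png

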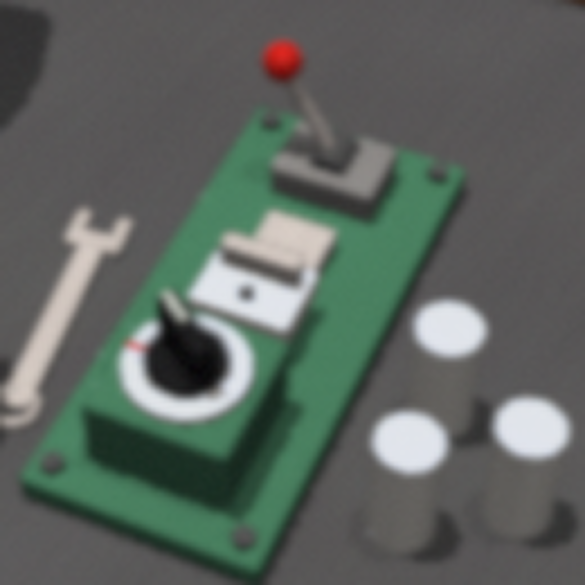

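The top view shows the dial ring centred at (366.5,177), the white line at the lower-left end of the bar about 30° clockwise of the red mark (so click 1), and the ball at (280,206). The plate, ring and ball positions agree within about 2 mm (4.6 mm in the ball's height). The yaw is 9.8°. First grip next.

```bash
cat >> h.py <<'E'
D=np.array([0.6012,-0.1028,0.113]); YAW=9.84
def R(th):
    c,s=np.cos(np.radians(th)),np.sin(np.radians(th)); return np.array([[c,s,0],[s,-c,0],[0,0,-1.]])
def at(z): return np.r_[D[:2],z]
def spin(deg,n=3):   # clockwise deg, j6 only, in n parts
    j=np.array(arm.current_joint_positions(),float)
    T,R0=arm.current_ee_pos(),arm.current_tool_rot()
    sgn=SG
    for i in range(n):
        k=j.copy(); k[5]+=sgn*deg*(i+1)/n; arm.move_joints(k)
SG=1
def st(m=""): print(m,"t",round(arm.current_t(),2),"w",round(arm.current_width(),4),"F",np.round(arm.current_force(),2),"M",np.round(arm.current_torque(),3),"p",np.round(arm.current_ee_pos(),4),"yaw",round(float(np.degrees(np.arctan2(*np.array(arm.current_tool_rot())[[1,0],0]))),1))
E
python3 - <<'E'
from h import *
p,q=plane("top",(368,174.6),.119),plane("top",(364.25,184.2),.119); print("line yaw",np.degrees(np.arctan2(*(p-q)[[1,0]])), np.linalg.norm(p-q), p,q)
zg=D[2]-arm.grip_depth
for th in (-26.2,-134.2,45.8,-62.2,153.8): print(th,np.round(arm.solve_ik(at(zg),R(th)),1) if arm.solve_ik(at(zg),R(th)) is not None else None)
arm.move_to(at(0.22),R(-26.2)); st("above")
E
```

```text
line yaw -22.02737199509034 0.024991269005203834 [ 0.59953009 -0.10243063  0.119     ] [ 0.57636306 -0.09305766  0.119     ]
-26.2 [-15.3  34.7  86.6  -0.   58.7 100.9]
-134.2 [ -15.3   34.7   86.6   -0.    58.7 -151.1]
45.8 [-15.3  34.7  86.6  -0.   58.7  28.9]
-62.2 [-15.3  34.7  86.6  -0.   58.7 136.9]
153.8 [-15.3  34.7  86.6  -0.   58.7 -79.1]
above t 2.32 w 0.0912 F [ 0.23 -0.21 -0.56] M [ 0.107 -0.005 -0.012] p [ 0.6011 -0.1035  0.22  ] yaw -26.2
```

```bash
python3 - <<'E'
from h import *
zg=D[2]-arm.grip_depth
arm.move_to(at(0.16),R(153.8)); st("above")
arm.move_l(at(zg+.001)); st("down")
arm.grip(0.0); st("gripped")
spin(108); st("turned")
arm.grip(0.091); arm.sleep(.5); st("open")
arm.move_l(at(0.20)); 
j=np.array(arm.current_joint_positions(),float); 
j[0]-=25; arm.move_joints(j); st("aside")
im=arm.snapshot("top")[:,:,::-1]; im2=arm.snapshot("scene")[:,:,::-1]
a=cv2.resize(im[155:203,343:391],(400,400),interpolation=cv2.INTER_CUBIC);b=cv2.resize(im2[215:265,295:345],(400,400),interpolation=cv2.INTER_CUBIC)
cv2.imwrite("pics/d1.png",np.hstack([a,b]))
E
```

```text
above t 5.08 w 0.0916 F [-0.47 -0.09 -0.27] M [ 0.143 -0.105 -0.006] p [ 0.6012 -0.1028  0.16  ] yaw 153.8
down t 5.66 w 0.0913 F [-0.33  0.64  0.08] M [ 0.071 -0.115 -0.001] p [ 0.6015 -0.1029  0.0957] yaw 153.8
gripped t 6.82 w 0.0137 F [-0.64 -4.17  0.48] M [-0.546  0.207 -0.013] p [ 0.6011 -0.103   0.0952] yaw 153.8
turned t 8.84 w 0.0139 F [ 2.13 -1.97 -2.13] M [-0.556 -0.429 -0.114] p [ 0.6013 -0.1031  0.0952] yaw 46.0
open t 10.57 w 0.0909 F [-0.25 -0.49 -0.09] M [-0.028 -0.009 -0.061] p [ 0.6011 -0.103   0.0952] yaw 45.8
aside t 12.45 w 0.091 F [ 0.97 -0.33 -0.52] M [ 0.05   0.001 -0.012] p [ 0.5015 -0.3459  0.1989] yaw 20.9
```

View pics/d1.png

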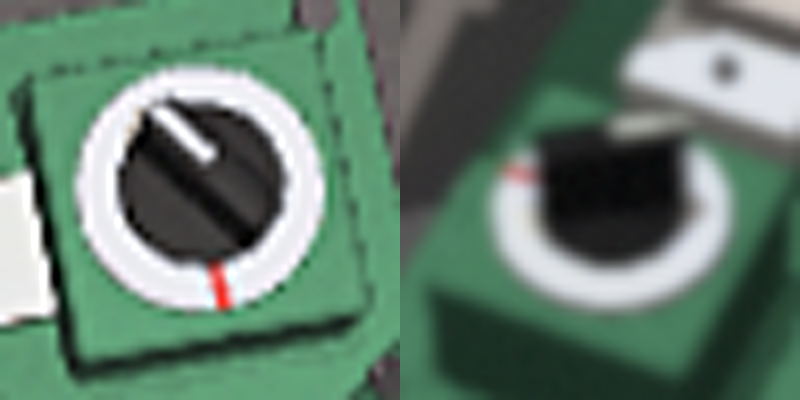

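After the first turn the white line points to the upper left in the top view, from (215,160) to (155,105) in the crop. That is a heading of about 47°, where 45.8° is expected for three clicks. Next: grip again and turn three more.

```bash
python3 - <<'E'
from h import *
zg=D[2]-arm.grip_depth
arm.move_to(at(0.16),R(45.8)); arm.move_l(at(zg+.001)); st("down")
arm.grip(0.0); st("gripped")
spin(108); st("turned")
arm.grip(0.091); arm.sleep(.5); st("open")
arm.move_l(at(0.20)); 
j=np.array(arm.current_joint_positions(),float); 
j[0]-=25; arm.move_joints(j); st("aside")
im=arm.snapshot("top")[:,:,::-1]; im2=arm.snapshot("scene")[:,:,::-1]
a=cv2.resize(im[155:203,343:391],(400,400),interpolation=cv2.INTER_CUBIC);b=cv2.resize(im2[160:260,310:410],(400,400),interpolation=cv2.INTER_CUBIC)
cv2.imwrite("pics/d2.png",np.hstack([a,b]))
piv=np.array([0.5836,-.0043])+.12*np.array([-np.sin(np.radians(YAW)),np.cos(np.radians(YAW))]); ux=np.array([np.cos(np.radians(YAW)),np.sin(np.radians(YAW))]); print(piv,ux)
for th in (YAW,YAW+90,YAW-90,YAW+180):
  for d in(-.09,.05): print(th,d,np.round(arm.solve_ik(np.r_[piv+d*ux,.1],R(th)),0))
E
```

```text
down t 14.18 w 0.091 F [ 0.14  0.25 -0.46] M [ 0.007 -0.006 -0.024] p [ 0.6015 -0.1036  0.0957] yaw 45.7
gripped t 15.33 w 0.0136 F [ 2.16 -0.83 -1.08] M [-0.253 -0.261 -0.016] p [ 0.6014 -0.1029  0.0952] yaw 45.8
turned t 17.36 w 0.0138 F [ 1.59 -5.38 -2.83] M [-1.176 -0.047 -0.051] p [ 0.6013 -0.1035  0.0952] yaw -62.1
open t 19.08 w 0.091 F [-0.29  0.48  0.1 ] M [0.117 0.012 0.056] p [ 0.6014 -0.103   0.0952] yaw -62.2
aside t 20.97 w 0.0909 F [ 0.07  0.   -0.51] M [ 0.141 -0.027  0.001] p [ 0.5015 -0.3459  0.1988] yaw -87.1
[0.56309231 0.11393466] [0.98528883 0.1708974 ]
9.84 -0.09 [  5.  26. 104.  -0.  50.  85.]
9.84 0.05 [ 6. 35. 84. -0. 61. 86.]
99.84 -0.09 [  5.  26. 104.  -0.  50.  -5.]
99.84 0.05 [ 6. 35. 84. -0. 61. -4.]
-80.16 -0.09 [  5.  26. 104.  -0.  50. 175.]
-80.16 0.05 [  6.  35.  84.  -0.  61. 176.]
189.84 -0.09 [  5.  26. 104.  -0.  50. -95.]
189.84 0.05 [  6.  35.  84.  -0.  61. -94.]
```

View pics/d2.png

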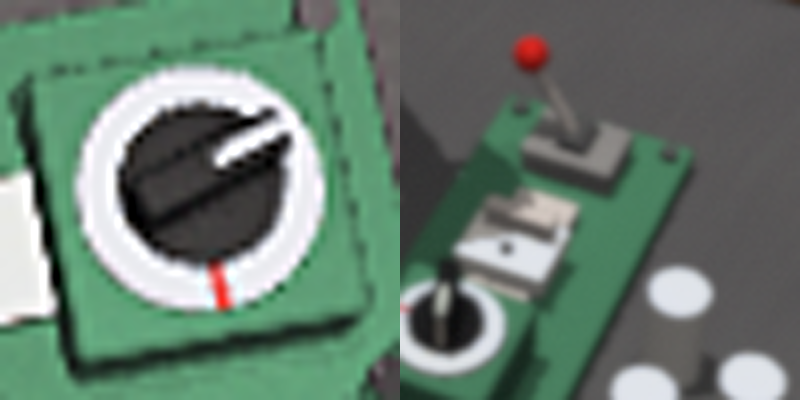

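The white line now points to the upper right, (220,160) to (290,125) in the crop. That is a heading of about -63°, where six clicks should give -62.2°. The lever is still open, so it comes next.

```bash
python3 - <<'E'
from h import *
piv=np.array([0.5631,.1139]); ux=np.array([.98529,.1709]); r=R(99.84)
P=lambda d,z=.1: np.r_[piv+d*ux,z]
arm.grip(0.0)
arm.move_to(P(-.10,.22),r); arm.move_l(P(-.10)); st("down")
arm.move_l(P(-.02),feed=.05); st(-.02)
d=-.02
for d in np.arange(-.015,.0161,.003):
    arm.move_l(P(d),feed=.03); arm.sleep(.1); f=np.array(arm.current_force())[:2]@ux; print(round(d,3),round(f,2),round(arm.current_t(),1))
    if f<-8: break
arm.move_l(P(-.06),feed=.1); arm.move_l(P(-.08,.22)); 
j=np.array(arm.current_joint_positions(),float); j[0]-=45; arm.move_joints(j); st("aside")
im={n:arm.snapshot(n)[:,:,::-1] for n in("scene","top")}
c=[]
for n,box in(("scene",(325,150,390,215)),("top",(255,170,320,225))):
    h=cv2.cvtColor(np.ascontiguousarray(im[n]),cv2.COLOR_BGR2HSV); c.append(blob(cv2.inRange(h,(0,150,80),(8,255,255)),box)[0])
b,e=cross(*c); print("ball",b,e,"along x from pivot",(b[:2]-piv)@ux)
o=np.vstack([np.hstack([im["scene"][130:330,250:450],im["top"][80:280,220:420]])]); cv2.imwrite("pics/e1.png",cv2.resize(o,(800,400),interpolation=cv2.INTER_CUBIC))
E
```

```text
down t 25.59 w 0.0005 F [-0.   -0.6  -0.12] M [-0.005 -0.024  0.011] p [0.465  0.0968 0.1006] yaw 99.8
-0.02 t 27.34 w 0.0007 F [-0.27  0.38  0.08] M [-0.016 -0.076  0.029] p [0.5433 0.1105 0.1   ] yaw 99.8
-0.015 0.2 27.8
-0.012 -0.29 28.1
-0.009 1.1 28.5
-0.006 0.29 28.8
-0.003 -0.05 29.2
-0.0 -0.24 29.5
0.003 1.12 29.9
0.006 -0.4 30.2
0.009 0.56 30.6
0.012 0.01 30.9
0.015 0.72 31.3
aside t 34.52 w 0.0002 F [ 0.01 -0.73 -0.59] M [-0.017 -0.006  0.001] p [ 0.4134 -0.2706  0.2191] yaw 54.9
ball [0.59909921 0.11892802 0.11650772] 0.0015985752315053356 along x from pivot 0.03632894833500123
```

View pics/e1.png

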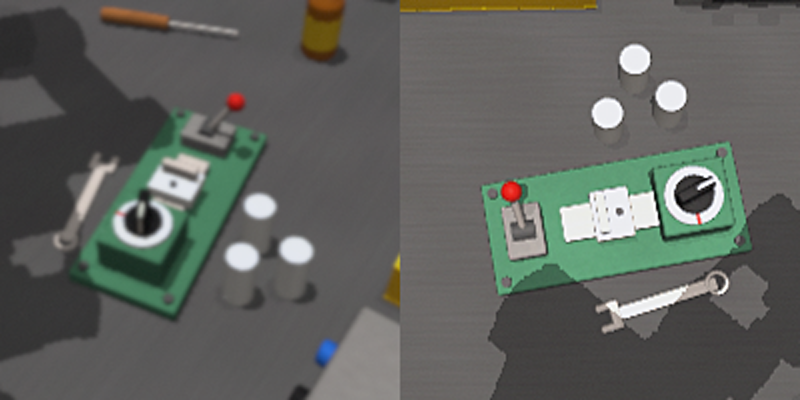

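The ball now sits about 36 mm beyond the pivot, where the stop should put it at about 38 mm (clamp ≈ 0.97). The dial and the bystanders in the crop look unchanged. The push never felt the stop and there is time left, so I'll push gently again until it does.

```bash
python3 - <<'E'
from h import *
piv=np.array([0.5631,.1139]); ux=np.array([.98529,.1709]); r=R(99.84)
P=lambda d,z=.1: np.r_[piv+d*ux,z]
arm.move_to(P(-.07,.22),r); arm.move_l(P(-.06)); arm.move_l(P(.012),feed=.08); st()
for d in np.arange(.014,.0301,.002):
    arm.move_l(P(d),feed=.03); arm.sleep(.1); f=np.mean([np.array(arm.current_force())[:2]@ux for _ in range(3)]); print(round(d,3),round(f,2),round(arm.current_t(),1))
    if f<-5: break
arm.move_l(P(-.05),feed=.1); arm.move_l(P(-.07,.22)); 
j=np.array(arm.current_joint_positions(),float); j[0]-=45; arm.move_joints(j); st("aside")
im={n:arm.snapshot(n)[:,:,::-1] for n in("scene","top")}
c=[]
for n,box in(("scene",(325,150,390,215)),("top",(255,160,320,225))):
    h=cv2.cvtColor(np.ascontiguousarray(im[n]),cv2.COLOR_BGR2HSV); c.append(blob(cv2.inRange(h,(0,150,80),(8,255,255)),box)[0])
b,e=cross(*c); print("ball",b,e,"along x from pivot",(b[:2]-piv)@ux)
o=np.hstack([im["scene"][130:330,250:450],im["top"][80:280,220:420]]); cv2.imwrite("pics/e2.png",cv2.resize(o,(800,400),interpolation=cv2.INTER_CUBIC))
E
```

```text
t 38.05 w 0.0002 F [-0.27  0.26 -0.22] M [-0.042 -0.102 -0.042] p [0.5744 0.1159 0.1   ] yaw 99.8
0.014 -0.59 38.4
0.016 -0.21 38.8
0.018 -7.89 39.1
aside t 42.33 w 0.0007 F [ 0.49 -0.8   0.35] M [ 0.075 -0.02   0.044] p [ 0.4217 -0.2763  0.2191] yaw 54.9
ball [0.60003293 0.11940003 0.11647472] 0.0016623020352655577 along x from pivot 0.03732960498910251
```

View pics/e2.png

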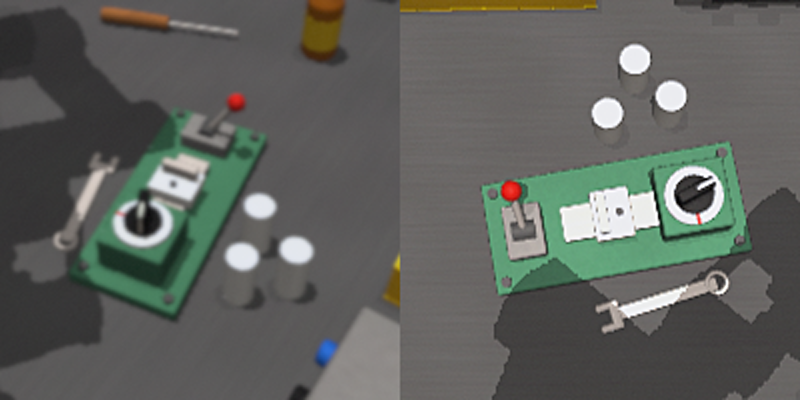

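The push met the stop with about 8 N and the ball is fully over. The dial is still at six clicks, nothing else has moved, and the arm is clear. Handing in.

```bash
python3 -c "
from rig import arm
arm.sign_off(); print(arm.current_t())"
```

```text
the job is handed in; nothing more can be done
the job is handed in; nothing more can be done
```

I turned the dial six clicks clockwise, then swung the clamp lever fully over. I handed the job in at about 42 s of the 72 s allowed; no verdict is reported.

- **Dial:** I turned it three clicks, let go and lifted clear, then gripped again and turned three more. In the pictures the white line headed about 47° after the first turn (45.8° expected) and about -63° after the second (-62.2° expected). I judged this from the white line only and did not measure the slide's 12 mm travel.
- **Clamp lever:** I pushed it with closed fingers. The first push left the ball about 36 mm past the pivot without feeling the stop. A second, gentle push met about 8 N, which I took to be the stop. The ball then measured 37.3 mm past the pivot, where fully over is about 38 mm.
- **Measurement disagreements:** the ball's height measured about 4–5 mm above the expected 112 mm. The dial bar's starting angle read -22° against -26° for click 1. Both were small enough not to matter.
- **At the end:** the dial looked unchanged, the arm stood clear, and the spanner and bars in the final crops had not visibly moved. I did not check the tin or caliper in a later picture; the screwdriver and oil bottle showed only in part.

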